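Carry a leather half-sole to the empty drying stand on a spatula

TASK

In a boot workshop a freshly cemented half-sole (the thin, long piece with one round end) lies across a wooden drying stand. Pick up the spatula, slide its blade under the half-sole, lift it and set it centred and square across the empty stand without your gripper touching it; then draw the spatula out and lay it flat on the bench. Leave the heel block on its own stand alone.

Things in the scene. Friction and masses are not known exactly. Their poses are not given: they have to be found in the camera images.
- spatula: Loose lifting spatula, 0.2 kg, flat on the bench. Origin: underside, below the grip's middle; +x along the blade, z up. Steel blade 44 mm wide, 3 thick, x -40 to +130 (round tip). Wooden bar grip on two posts above the blade's rear: x -46 to +38, 24 wide in y, 41 to 69 mm above the underside. Grasp it from above at the origin, closing along y.
- half_sole: Loose stiff brown leather half-sole, 0.08 kg: 85 mm in x, 128 in y, 8 thick; +y end round, -y end straight. Origin: centre of underside, z up. Lies across a stand like the empty one, underside 30 mm above the bench, square within 4 degrees and central between its rails within 3 mm. Slide the blade under it along its +x till the spatula's origin is 85 mm behind this one: there it balances.
- stand_empty: Empty wooden stand, fixed: two parallel rails along x, x -70 to +90 mm, 14 wide, 30 high, clear gap 70 mm between (its floor is the bench), open at the -x end (robot's side), closed by a cross bar from x = 78, 30 high. Origin: on the bench midway between the rails, z up; the half-sole belongs centred over it, resting on both rails, x axes parallel.
- heel_block: Heel block, to be left alone: brown leather, 22 mm thick, 90 mm (y) by 70 mm (x), lying across a third stand of the same make. Origin: centre of its underside, 30 mm above the bench, z up.
There are look-alikes about, which are no part of the job. What is shaped like the spatula but blue is not meant.

How it is judged:
On the way:
1. the half-sole is lifted clear of its stand, lying on the spatula (height (world z) of half_sole above 0.045 m and contact force between spatula and half_sole above 0.2 N and angle between half_sole's own z axis and vertical below 0.26 rad), for 0.2 s.
At the end, for the whole second after the job is handed in: The half-sole lies at rest on both rails of the empty stand, centres within 20 mm, x axes within 11 degrees. The spatula is out from under it (origin over 170 mm from the half-sole's, or over 100 mm beside the stand's centre line) and lies flat and still on the bench (horizontal distance between half_sole and stand_empty below 0.02 m and height (world z) of half_sole between 0.026 and 0.034 m and angle between each of half_sole, spatula's own z axis and vertical below 0.06 rad and angle between the x axis of half_sole and the x axis of stand_empty, either way round below 0.2 rad and contact force between half_sole and spatula below 0.02 N and linear speed of each of half_sole, spatula below 0.02 m/s and (horizontal distance between spatula and half_sole above 0.17 m or y of spatula in the frame of stand_empty above 0.1 m or y of spatula in the frame of stand_empty below -0.1 m) and height (world z) of spatula below 0.006 m); the robot touches nothing.
It fails at once if the gripper or arm touches the cemented half-sole (contact force between any of the fingers, the arm and half_sole above 0.5 N).
It fails at once if the half-sole is tipped beyond 30 degrees (angle between half_sole's own z axis and vertical above 0.52 rad).
It fails at once if the heel block is shifted by more than 15 mm (distance of heel_block from where it was at the start of the episode above 0.015 m).
It also fails if it takes over 59 s, if anything falls off the work surface, if the arm or the gripper's body presses on something with over 40 N, if the wrist force passes 120 N, or if a joint passes its speed limit or range.

ROBOT

A 6-joint arm with a two-finger parallel gripper is mounted at the origin on the work surface. World frame = base frame: x ahead of the robot, y to its left, z up, the work surface at z = 0. Lengths are in m, angles in rad, forces in N, time in s.
With the tool pointing down it reaches from about 0.35 to 0.775 m from the base axis. Payload 7.3 kg.
Tool frame: the origin (TCP) lies on the mounting face of the last link; the fingertips stand 178 mm ahead of it and the grasp point (between the pads) lies 159 mm ahead of it (robot.tcp_to_tips is the distance from the TCP to the fingertips, in m); z points along the fingers, y is the direction in which the jaws open and shut (so a half turn about z gives the same grasp; the last joint's range is limited). The gripper opens to 92 mm and grips with 3 to 60 N. Pads are 19 mm wide; open, the fingers measure 130 mm over their backs; the gripper's body (75 mm by 190 mm) begins 47 mm behind the grasp point.
Start: joints at [1.134, 0.342, 1.524, -0, 1.275, -0.146], TCP at [0.151, 0.503, 0.405] pointing down, gripper open.
Joint ranges: [-2.53, 2.53], [-0.77, 2.02], [0.04, 2.7], [-1, 4.14], [0.28, 2.66], [-3.11, 3.11]. Speed limits (rad/s): [2.57, 2.57, 3.14, 3.14, 3.14, 3.14].

INTERFACE

Orientations are given as [roll, pitch, yaw] about the fixed x, y, z axes, in that order (R = Rz(yaw) Ry(pitch) Rx(roll)).
In Python, from cell import robot, viewer gives the robot as it stands.
- The arm moves only by the shell command python3 -m creep 'ROWS' [OPENING] [FORCE]. ROWS is JSON, a list that holds one entry, the list of rows, each a list of 6 numbers: the shift along the world's x, y, z in mm, then the turn, a rotation vector about the world's x, y, z in degrees. A call has 1 to 5 rows; each row shifts and turns the pose as measured when the row begins; what a row does not reach is not made up. A row lasts 1/12 s, in which the tool goes at most 41.7 mm and 7.16 degrees, less where a joint would pass 70% of its speed; a pose out of reach is approached as far as the arm can. A call with a gripper value outside its range is refused whole. OPENING is the closure, from -1 (fully open) to 1 (shut), set as the call begins (- or left out, the last holds). The fingers move at their own pace and stop on an object; FORCE is the grip in N (left out, the last holds). Time passes only in rows, so rows that do not move let the fingers close. It gives the time, the measured TCP pose, the force and the opening at its end, in the units of the state.
- robot.observe(): the state, without advancing time (a new reading comes with each control period).
- viewer.read_camera(name): name is "scene" or "top" or "wrist"; returns the picture (384x512x3 uint8, blue, green, red); there is no depth.
- viewer.camera_model(name): a dict with "fx", "fy", "cx", "cy" (pixels), "k1" (the pictures are not rectified: a ray, as slopes to the right and down, at radius r is drawn at 1 + k1 r^2 times it, then the intrinsics apply), "pose" (4x4, takes a point from camera to world coordinates); the wrist camera has in their place "mount" (4x4, takes a point from camera to tool coordinates, whose origin is the TCP and whose axes are the flange's). Camera axes: x right, y up, looking along -z (the intrinsics and any distortion apply to the point x, -y, -z); pixel columns grow to the right and rows downward; lengths in m; the calibration is good to about 2 mm. A picture is of the moment at which its call begins: read the wrist's pose just before it. camera_model takes no time and is no camera call.
- robot.hand_in(): hands the job in, once; it reports no verdict.
The state is a dict: "time": time; "qpos": joint angles; "qvel": joint speeds; "joint_efforts": joint torques, N m; "tool_pos": TCP position; "tool_rot": TCP orientation; "contact_force": force on the tool from outside, world axes, zero at the start; "torque": the same for the moment, N m; "opening": finger opening in m.
Only numpy, scipy, OpenCV 4.12 (cv2) and the standard library are available. Lean on these libraries where they do the work, as an engineer would, in place of code of your own. Each camera call takes 0.05 s, during which the arm holds its last target. There are 200 camera calls.

## Working session

There is one attempt and no reset: what is moved stays moved. The work goes in short steps, Python scripts to look and compute and a shell command to move; the robot and the scene stay as the last step left them, time stands still between calls to the robot, and variables do not carry over. Pictures are saved under pics/ and viewed, about 8 in all and at most 12, crops included, and the job is handed in when it is done.

```bash
ls; mkdir -p pics
cat > h.py <<'E'
import numpy as np, cv2
from cell import robot, viewer
def snap(cam,name):
    im=viewer.read_camera(cam); cv2.imwrite(f'pics/{name}.png',im); return im
def K(m): return np.array([[m['fx'],0,m['cx']],[0,m['fy'],m['cy']],[0,0,1.]]), np.array([m['k1'],0,0,0,0.])
def pose(cam,m,st=None):
    if 'pose' in m: return np.array(m['pose'])
    from scipy.spatial.transform import Rotation as R
    T=np.eye(4); T[:3,:3]=R.from_euler('xyz',st['tool_rot']).as_matrix(); T[:3,3]=st['tool_pos']; return T@np.array(m['mount'])
def world(cam,px,z,st=None):
    m=viewer.camera_model(cam); k,d=K(m); T=pose(cam,m,st)
    u=cv2.undistortPoints(np.array(px,float).reshape(-1,1,2),k,d).reshape(-1,2)
    r=np.c_[u[:,0],-u[:,1],-np.ones(len(u))]@T[:3,:3].T
    o=T[:3,3]; return o+r*((np.broadcast_to(z,len(u))-o[2])/r[:,2])[:,None]
def pix(cam,P,st=None):
    m=viewer.camera_model(cam); k,d=K(m); T=np.linalg.inv(pose(cam,m,st))
    c=np.atleast_2d(P)@T[:3,:3].T+T[:3,3]; c=c*[1,-1,-1]
    return cv2.projectPoints(c.reshape(-1,1,3),np.zeros(3),np.zeros(3),k,d)[0].reshape(-1,2)
E
python3 - <<'E'
from h import *
a=snap('top','top0');print(robot.observe())
cv2.imwrite('pics/top0b.png',cv2.resize(a,(800,600),interpolation=cv2.INTER_CUBIC))
print(viewer.camera_model('top'))
print(np.round(world('top',[[0,0],[511,0],[0,383],[511,383]],0),3))
E
```

```text
pics
{'time': 0.05, 'qpos': array([ 1.13402180e+00,  3.42682224e-01,  1.52499324e+00, -1.63637827e-05,
        1.27540643e+00, -1.46000471e-01]), 'qvel': array([-0.00040242, -0.00182365, -0.00206974,  0.0012428 , -0.00095921,
       -0.00035021]), 'joint_efforts': array([ 6.21909385e-04, -4.32424629e+01, -2.44994563e+01,  7.19118817e-02,
        5.23126975e-02, -2.32043504e-05]), 'tool_pos': array([0.15043672, 0.50284183, 0.40407409]), 'tool_rot': array([-3.14011698e+00, -2.01176745e-04,  2.85082323e+00]), 'contact_force': array([0.02039924, 0.35468752, 0.71957638]), 'torque': array([ 0.0168184 , -0.02961834, -0.00032761]), 'opening': 0.09154339824766428}
{'fx': 473.6357330714412, 'fy': 473.6357330714412, 'cx': 250.45661452173522, 'cy': 189.75123492097572, 'k1': -0.09280860100250803, 'pose': array([[-4.63735030e-03,  9.74781486e-01, -2.23113310e-01,
         2.05004144e-01],
       [-9.99987082e-01, -4.98481036e-03, -9.94160594e-04,
        -7.36050206e-02],
       [-2.08126688e-03,  2.23105817e-01,  9.74792010e-01,
         1.40481991e+00],
       [ 0.00000000e+00,  0.00000000e+00,  0.00000000e+00,
         1.00000000e+00]])}
[[ 1.218  0.808  0.   ]
 [ 1.209 -0.995  0.   ]
 [-0.046  0.658  0.   ]
 [-0.054 -0.827  0.   ]]
```

View pics/top0b.png

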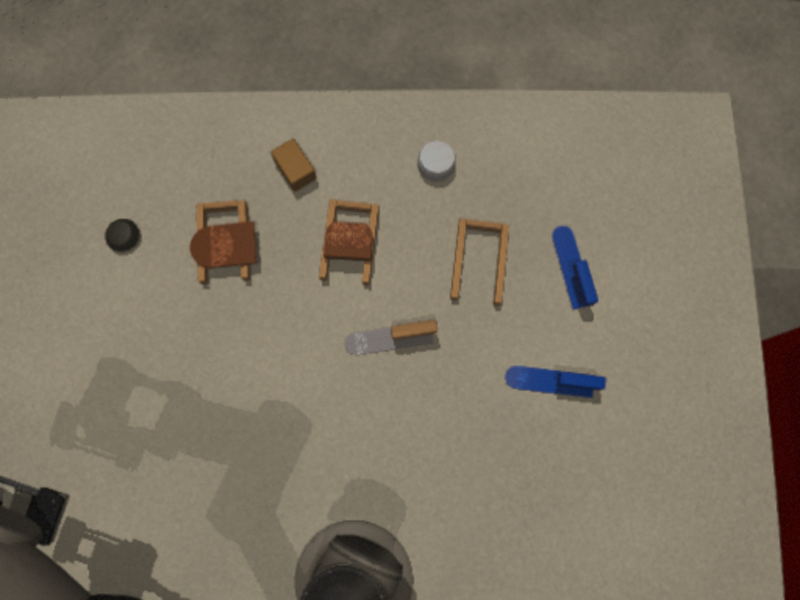

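The top view, in 800x600 pixels, shows these:
- **Half-sole:** thin, with one round end, at (225,245) on the left stand.
- **Heel block:** squarer and thicker, at (350,241), to be left alone.
- **Empty stand:** at (480,262).
- **Spatula:** steel blade and wooden grip at (392,336). The blue ones at (577,268) and (556,382) are decoys.

I'll confirm with an enlarged crop.

Run:
```python
import cv2
a=cv2.imread('pics/top0.png')[120:240,115:335]
cv2.imwrite('pics/c1.png',cv2.resize(a,None,fx=3.6,fy=3.6,interpolation=cv2.INTER_CUBIC))
```

```text
(no output)
```

View pics/c1.png

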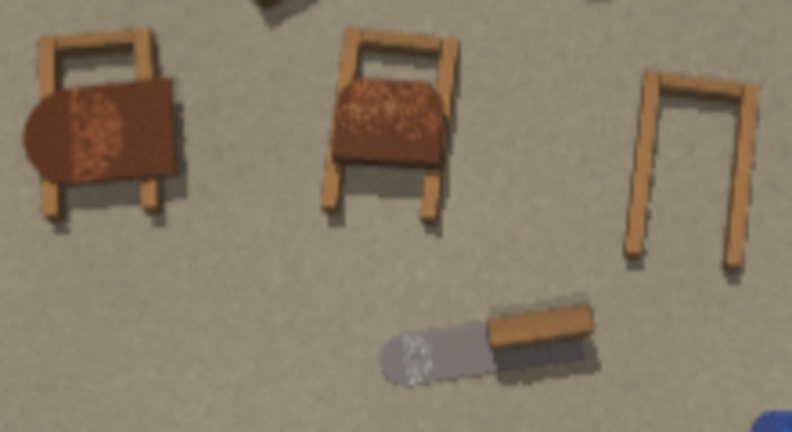

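The crop confirms the choice: the sole has a round end at crop (25,137) and a straight end at (172,130). The spatula has a grey blade with its tip at (381,359) and a wooden grip at (541,325). I'll fit rough poses.

```bash
cat >> h.py <<'E'
from scipy.optimize import least_squares
def fit(cam,px,P,p0,st=None):
    P=np.array(P,float)/1000; px=np.array(px,float)
    def mod(p):
        c,s=np.cos(p[2]),np.sin(p[2]); return np.c_[p[0]+c*P[:,0]-s*P[:,1],p[1]+s*P[:,0]+c*P[:,1],P[:,2]]
    r=least_squares(lambda p:(pix(cam,mod(p),st)-px).ravel(),p0)
    print('x y yaw°',np.round(r.x[:2],4),round(np.degrees(r.x[2]),2),'res px',np.round(r.fun.reshape(-1,2),1).tolist()); return r.x
E
python3 - <<'E'
from h import *
f=lambda l:(np.array(l)+.5)/3.6-.5+[115,120]
fit('top',f([(381,359),(488,321),(589,306),(593,329),(491,344),(442,328),(446,382)]),
 [(130,0,3),(38,-12,69),(-46,-12,69),(-46,12,69),(38,12,69),(80,-22,3),(80,22,3)],[.4,0,1.6])
fit('top',f([(647,73),(757,87),(626,247),(742,258)]),[(90,49,30),(90,-49,30),(-70,49,30),(-70,-49,30)],[.55,-.2,0])
fit('top',f([(40,39),(152,30),(42,210),(158,203)]),[(90,49,30),(90,-49,30),(-70,49,30),(-70,-49,30)],[.55,.2,0])
fit('top',f([(25,137),(172,80),(175,168)]),[(0,64,38),(42.5,-64,38),(-42.5,-64,38)],[.55,.2,0])
fit('top',f([(345,29),(459,40),(322,204),(437,212)]),[(90,49,30),(90,-49,30),(-70,49,30),(-70,-49,30)],[.55,.0,0])
E
```

```text
x y yaw° [ 0.4507 -0.1104] 97.78 res px [[-0.1, 0.7], [-0.0, -0.9], [0.8, -0.8], [1.0, 1.0], [0.3, 0.9], [-1.5, -0.1], [-0.6, -0.8]]
x y yaw° [ 0.5841 -0.2424] -7.41 res px [[-0.6, -1.4], [0.7, -1.4], [-0.3, 0.9], [0.2, 1.8]]
x y yaw° [0.6272 0.258 ] 4.12 res px [[-0.2, -1.1], [0.1, -1.1], [-0.0, 1.3], [0.0, 0.8]]
x y yaw° [0.6249 0.2555] 4.7 res px [[-0.4, -0.0], [0.0, -1.2], [0.4, 1.2]]
x y yaw° [0.6247 0.0111] -6.2 res px [[-0.0, -1.0], [-0.1, -1.0], [-0.2, 0.4], [0.3, 1.5]]
```

Run:
```python
from h import *
m=viewer.camera_model('wrist'); print({k:np.round(v,3) for k,v in m.items()})
st=dict(tool_pos=np.array([0,0,.40]),tool_rot=[np.pi,0,np.radians(97.8)])
print(np.round(world('wrist',[[0,0],[511,0],[0,383],[511,383],[256,192]],.03,st),3))
```

```text
{'fx': np.float64(291.929), 'fy': np.float64(291.929), 'cx': np.float64(255.642), 'cy': np.float64(190.039), 'k1': np.float64(-0.022), 'mount': array([[ 0.001,  0.955,  0.295,  0.079],
       [ 1.   , -0.   , -0.001, -0.   ],
       [-0.   ,  0.295, -0.955,  0.021],
       [ 0.   ,  0.   ,  0.   ,  1.   ]])}
[[-0.295  0.145  0.03 ]
 [ 0.245  0.219  0.03 ]
 [-0.364 -0.411  0.03 ]
 [ 0.462 -0.298  0.03 ]
 [ 0.005 -0.031  0.03 ]]
```

```bash
python3 -m creep '[[[40,-5,0,0,0,-7],[40,-5,0,0,0,-7],[40,-10,0,0,0,-7],[40,-10,0,0,0,-7],[40,-10,0,0,0,-7]]]' -1 40
```

```text
time: 0.47
tool_pos: [0.3482, 0.4629, 0.402]
tool_rot: [-3.134, -0.004, 2.234]
contact_force: [0.3, 1.0, 0.1]
opening: 0.0918
```

```bash
python3 -m creep '[[[40,-33,0,0,0,-7],[40,-33,0,0,0,-7],[40,-33,0,0,0,-7],[40,-33,0,0,0,-7],[30,-20,0,0,0,-2]]]' && python3 -m creep '[[[0,0,0,0,0,0],[0,0,0,0,0,0]]]'
python3 - <<'E'
from h import *
import pickle
st=robot.observe(); a=snap('wrist','w1'); pickle.dump(st,open('w1.pkl','wb')); print(st['tool_pos'],st['tool_rot'])
cv2.imwrite('pics/w1b.png',cv2.resize(a,(800,600),interpolation=cv2.INTER_CUBIC))
E
```

```text
time: 0.88
tool_pos: [0.5092, 0.3355, 0.3986]
tool_rot: [-3.129, -0.002, 1.691]
contact_force: [0.7, 1.3, -0.4]
opening: 0.0915
time: 1.05
tool_pos: [0.515, 0.3298, 0.3965]
tool_rot: [-3.128, 0.0, 1.68]
contact_force: [-0.6, 0.2, -0.4]
opening: 0.0918
[0.51495617 0.32982185 0.39652129] [-3.12824172e+00  3.30024813e-04  1.67983652e+00]
```

View pics/w1b.png

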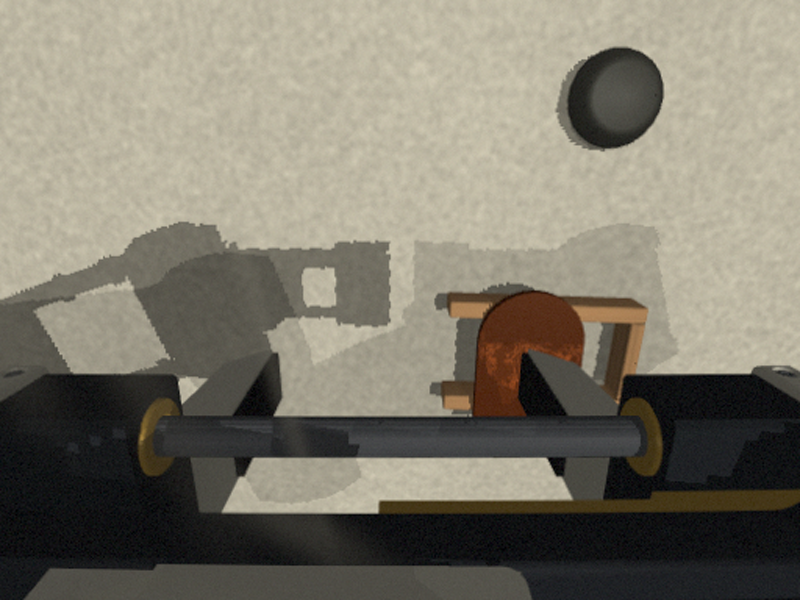

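The sole is half hidden by the fingers: the round end is at (530,292) and the rail ends at (447,304) and (443,394). Only the upper half of the picture is usable, so I'll shift to -y. I'll add a helper for the tilt error too.

```bash
cat >> h.py <<'E'
from scipy.spatial.transform import Rotation as R
def delta(x,y,z,yaw):
    "what is left to the tool pose (grasp point at x,y,z; tool straight down)"
    s=robot.observe(); r=R.from_euler('xyz',s['tool_rot'])
    d=np.array([x,y,z+.159])-s['tool_pos']; w=(R.from_euler('xyz',[180,0,yaw],degrees=True)*r.inv()).as_rotvec(degrees=True)
    print('mm',np.round(d*1000,1),'deg',np.round(w,2),'F',np.round(s['contact_force'],1),'t',round(s['time'],2),'open',round(s['opening'],4))
E
python3 -c "
from h import *
delta(.58,.15,.24,97.8)"
```

```text
mm [  65.2 -179.9    2.6] deg [ 0.15 -0.73  1.51] F [ 0.3 -0.4 -0.3] t 1.1 open 0.0918
```

```bash
python3 -m creep '[[[14,-36,0,0,-0.7,1.5],[14,-36,0,0,0,0],[14,-36,0,0,0,0],[14,-36,0,0,0,0],[10,-30,0,0,0,0]]]' && python3 -m creep '[[[0,0,0,0,0,0],[0,0,0,0,0,0]]]'
python3 - <<'E'
from h import *
import pickle
st=robot.observe(); a=snap('wrist','w2'); pickle.dump(st,open('w2.pkl','wb')); delta(.58,.15,.24,97.8)
print(pix('wrist',[[.627,.258,.03]],st))
cv2.imwrite('pics/w2b.png',cv2.resize(a[0:260,60:452],None,fx=2,fy=2,interpolation=cv2.INTER_CUBIC))
delta(.54,-.22,.24,97.8)
E
```

```text
time: 1.52
tool_pos: [0.5756, 0.162, 0.3948]
tool_rot: [-3.137, -0.001, 1.731]
contact_force: [0.1, 0.1, 1.5]
opening: 0.0916
time: 1.68
tool_pos: [0.5759, 0.1587, 0.3945]
tool_rot: [-3.136, 0.001, 1.729]
contact_force: [-0.6, 0.4, 0.0]
opening: 0.0916
mm [ 4.2 -9.   4.5] deg [ 0.11 -0.31 -1.3 ] F [0.1 0.1 0.7] t 1.73 open 0.0921
[[316.12457966  90.33545228]]
mm [ -35.8 -379.     4.5] deg [ 0.11 -0.31 -1.3 ] F [0.1 0.1 0.7] t 1.73 open 0.0921
```

View pics/w2b.png

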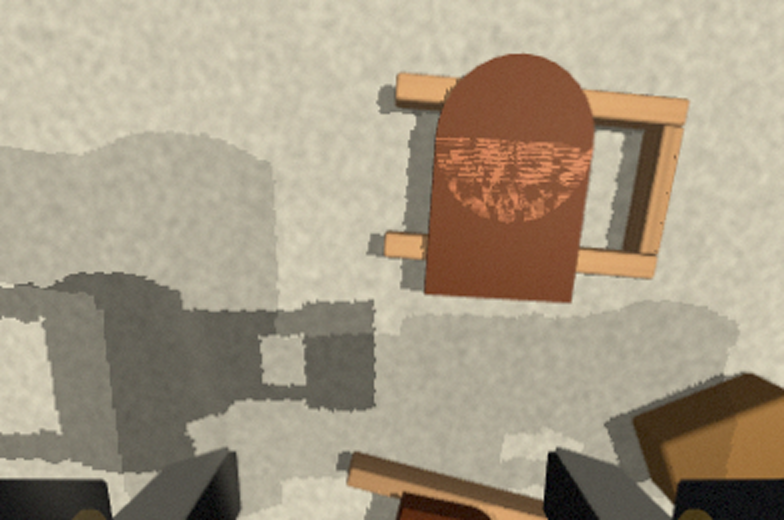

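The crop of picture 4 shows the sole with its straight end corners at (425,292) and (572,302), and its round end at (521,54). The stand corners are at (397,73), (688,99), (655,278) and (386,256).

```bash
python3 - <<'E'
from h import *
import pickle
st=pickle.load(open('w2.pkl','rb')); f=lambda l:(np.array(l)+.5)/2-.5+[60,0]
fit('wrist',f([(397,73),(688,99),(655,278),(386,256)]),[(-70,49,30),(90,49,30),(90,-49,30),(-70,-49,30)],[.62,.25,0],st)
fit('wrist',f([(425,292),(572,302),(521,54),(438,138),(593,144)]),[(-42.5,-64,38),(42.5,-64,38),(0,64,38),(-42.5,21.5,38),(42.5,21.5,38)],[.62,.25,0],st)
E
python3 -m creep '[[[-4,-40,0,0,0,0],[-4,-40,0,0,0,0],[-4,-40,0,0,0,0],[-4,-40,0,0,0,0],[-4,-40,0,0,0,0]]]' 
python3 -m creep '[[[-4,-40,0,0,0,0],[-4,-40,0,0,0,0],[-4,-40,0,0,0,0],[-4,-40,0,0,0,0],[-4,-40,0,0,0,0]]]'
python3 -m creep '[[[0,0,5,0,0,0],[0,0,0,0,0,0]]]'
python3 - <<'E'
from h import *
import pickle
st=robot.observe(); a=snap('wrist','w3'); pickle.dump(st,open('w3.pkl','wb')); delta(.54,-.22,.24,97.8)
cv2.imwrite('pics/w3b.png',cv2.resize(a[0:280,60:452],None,fx=2,fy=2,interpolation=cv2.INTER_CUBIC))
E
```

```text
x y yaw° [0.6276 0.2594] 4.89 res px [[-0.6, -0.5], [1.8, -0.8], [0.2, 0.6], [-1.5, 1.1]]
x y yaw° [0.6244 0.2567] 6.5 res px [[0.2, 1.7], [0.1, 0.2], [1.0, -0.8], [-1.4, -0.9], [0.1, 0.2]]
time: 2.15
tool_pos: [0.5522, -0.0291, 0.394]
tool_rot: [-3.137, -0.004, 1.757]
contact_force: [-0.1, 0.2, 0.7]
opening: 0.092
time: 2.57
tool_pos: [0.5312, -0.2259, 0.3951]
tool_rot: [-3.139, -0.006, 1.776]
contact_force: [0.5, 0.9, -0.5]
opening: 0.0918
time: 2.73
tool_pos: [0.531, -0.2296, 0.3997]
tool_rot: [-3.138, -0.005, 1.773]
contact_force: [-0.0, -0.4, 0.4]
opening: 0.0918
mm [ 9.   9.3 -0.1] deg [-0.21 -0.31 -3.81] F [ 0.2 -0.5 -0.9] t 2.78 open 0.0919
```

View pics/w3b.png

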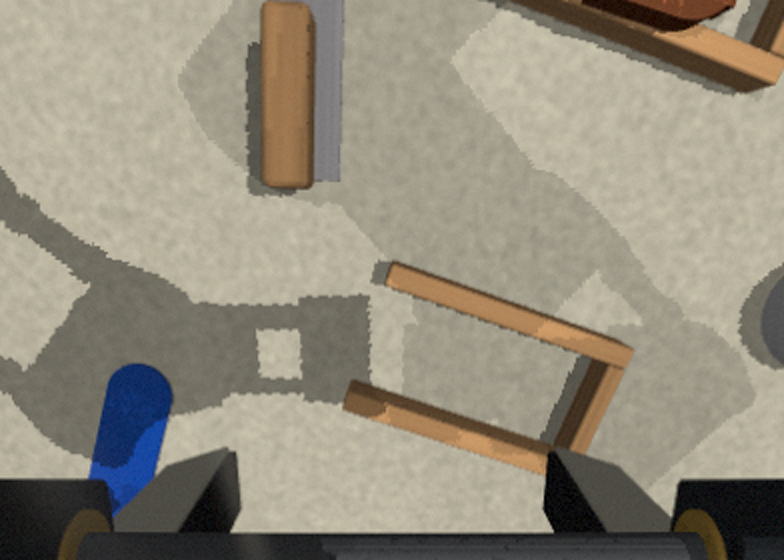

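In picture 5's crop, the grip top has corners at (262,3), (311,3), (313,187) and (262,187), and the blade's rear corner is at (340,181). The empty stand's corners are at (396,262), (633,347) and (344,408), with its outer edge passing through (545,474).

Run:
```python
from h import *
import pickle
st=pickle.load(open('w3.pkl','rb')); f=lambda l:(np.array(l)+.5)/2-.5+[60,0]
fit('wrist',f([(396,262),(633,347),(344,408)]),[(-70,49,30),(90,49,30),(-70,-49,30)],[.58,-.25,0],st)
fit('wrist',f([(262,3),(311,3),(313,187),(262,187),(340,181)]),[(38,12,69),(38,-12,69),(-46,-12,69),(-46,12,69),(-40,-22,3)],[.45,-.1,1.7],st)
delta(.451,-.110,.12,97.8)
```

```text
x y yaw° [ 0.5844 -0.2411] -7.68 res px [[-1.5, -0.6], [2.5, 0.7], [-1.0, 0.4]]
x y yaw° [ 0.4537 -0.1096] 99.18 res px [[-0.8, -1.4], [0.3, -0.4], [-1.1, 1.3], [0.7, 0.3], [1.0, 0.7]]
mm [ -80.   119.3 -120.1] deg [-0.21 -0.31 -3.81] F [ 0.2 -0.5 -0.9] t 2.78 open 0.0919
```

```bash
python3 -m creep '[[[-26,36,0,0,0,-3],[-26,36,0,0,0,0],[-26,36,-10,0,0,0],[-2,10,-35,0,0,0],[0,0,-38,0,0,0]]]' && python3 -m creep '[[[0,0,-38,0,0,0],[0,0,0,0,0,0],[0,0,0,0,0,0]]]'
python3 - <<'E'
from h import *
st=robot.observe();delta(.453,-.110,.055,98.7)
E
```

```text
time: 3.2
tool_pos: [0.4548, -0.1057, 0.3192]
tool_rot: [3.134, 0.001, 1.729]
contact_force: [1.0, -0.2, -0.4]
opening: 0.0919
time: 3.45
tool_pos: [0.4521, -0.0968, 0.2763]
tool_rot: [-3.141, -0.005, 1.741]
contact_force: [-0.1, 0.1, 0.6]
opening: 0.0922
mm [  0.9 -13.2 -62.3] deg [-0.29 -0.06 -1.06] F [-0.1  0.1  0.6] t 3.45 open 0.0922
```

```bash
python3 -m creep '[[[1,-13,-12,-0.3,0,-1],[0,0,-25,0,0,0],[0,0,-24,0,0,0],[0,0,0,0,0,0],[0,0,0,0,0,0]]]'
python3 - <<'E'
from h import *
st=robot.observe();delta(.453,-.110,.055,98.7)
E
```

```text
time: 3.87
tool_pos: [0.458, -0.107, 0.223]
tool_rot: [3.131, 0.007, 1.731]
contact_force: [-0.1, -0.2, 0.0]
opening: 0.0913
mm [-5. -3. -9.] deg [ 0.29  0.67 -0.48] F [-0.1 -0.2  0. ] t 3.87 open 0.0913
```

```bash
python3 -m creep '[[[-5,-3,-9,0.3,0.6,-0.5],[0,0,0,0,0,0]]]' && python3 -c "
from h import *
delta(.453,-.110,.055,98.7)"
```

```text
time: 4.03
tool_pos: [0.4542, -0.1099, 0.217]
tool_rot: [3.137, 0.002, 1.723]
contact_force: [-0.2, -1.0, 0.4]
opening: 0.0919
mm [-1.2 -0.1 -3. ] deg [ 0.08  0.29 -0.03] F [-0.2 -1.   0.4] t 4.03 open 0.0919
```

```bash
python3 -m creep '[[[-1,0,-3,0,0.3,0],[0,0,0,0,0,0],[0,0,0,0,0,0],[0,0,0,0,0,0],[0,0,0,0,0,0]]]' 1 50 && python3 -m creep '[[[0,0,0,0,0,0],[0,0,0,0,0,0],[0,0,0,0,0,0]]]'
python3 - <<'E'
from h import *
import pickle
st=robot.observe();delta(.453,-.110,.055,98.7);pickle.dump(st,open('grasp.pkl','wb'))
a=snap('wrist','g');
E
```

```text
time: 4.45
tool_pos: [0.454, -0.1105, 0.2173]
tool_rot: [3.137, 0.004, 1.722]
contact_force: [1.0, -0.6, -0.2]
opening: 0.0627
time: 4.7
tool_pos: [0.4541, -0.1105, 0.2176]
tool_rot: [3.137, 0.005, 1.722]
contact_force: [0.5, -0.1, 0.3]
opening: 0.0432
mm [-1.1  0.5 -3.6] deg [0.22 0.3  0.01] F [ 0.5 -0.1  0.3] t 4.7 open 0.0432
```

```bash
python3 -m creep '[[[0,0,0,0,0,0],[0,0,0,0,0,0],[0,0,0,0,0,0],[0,0,0,0,0,0],[0,0,0,0,0,0]]]' && python3 -m creep '[[[0,0,0,0,0,0],[0,0,0,0,0,0],[0,0,0,0,0,0]]]'
python3 - <<'E'
from h import *
import pickle
st=robot.observe();delta(.453,-.110,.055,98.7);pickle.dump(st,open('grasp.pkl','wb'))
E
```

```text
time: 5.17
tool_pos: [0.4539, -0.1105, 0.2175]
tool_rot: [3.138, 0.004, 1.722]
contact_force: [-0.4, 0.0, 1.0]
opening: 0.0236
time: 5.42
tool_pos: [0.4539, -0.1105, 0.2175]
tool_rot: [3.138, 0.004, 1.722]
contact_force: [-0.1, -0.5, 1.0]
opening: 0.0238
mm [-0.9  0.5 -3.5] deg [0.2  0.24 0.01] F [-0.1 -0.5  1. ] t 5.42 open 0.0238
```

```bash
python3 -m creep '[[[0,0,25,0.2,0.2,0],[0,0,38,0,0,0],[0,10,35,0,0,-6],[-2,25,5,0,0,-7],[-2,25,0,0,0,-7]]]' && python3 -m creep '[[[-2,25,0,0,0,-7],[-2,25,0,0,0,-7],[-2,25,0,0,0,-7],[-2,25,0,0,0,-7],[-2,25,0,0,0,-7]]]' && python3 -c "
from h import *
delta(.4306,.2408,.135,5)"
```

```text
time: 5.83
tool_pos: [0.4491, -0.0519, 0.3224]
tool_rot: [-3.138, -0.006, 1.362]
contact_force: [0.2, -0.4, -2.5]
opening: 0.0237
time: 6.25
tool_pos: [0.4377, 0.0777, 0.3235]
tool_rot: [-3.141, -0.006, 0.741]
contact_force: [0.3, 1.2, -2.5]
opening: 0.0237
mm [ -7.1 163.1 -29.5] deg [ -0.17   0.32 -37.47] F [ 0.3  1.2 -2.5] t 6.25 open 0.0237
```

```bash
python3 -m creep '[[[-2,32,0,0,0,-7],[-2,32,0,0,0,-7],[-2,32,-6,0,0,-7],[-1,32,-12,0,0,-7],[0,28,-12,0,0,-7]]]' && python3 -m creep '[[[0,0,0,0,0,0],[0,0,0,0,0,0],[0,0,0,0,0,0]]]'
python3 - <<'E'
from h import *
import pickle
delta(.4306,.2408,.135,5)
st=robot.observe(); a=snap('wrist','w4'); pickle.dump(st,open('w4.pkl','wb'))
cv2.imwrite('pics/w4b.png',cv2.resize(a[0:300,56:456],None,fx=2,fy=2,interpolation=cv2.INTER_CUBIC))
E
```

```text
time: 6.67
tool_pos: [0.4299, 0.2292, 0.2952]
tool_rot: [-3.141, -0.009, 0.16]
contact_force: [0.6, -0.7, -1.6]
opening: 0.0238
time: 6.92
tool_pos: [0.428, 0.2339, 0.2919]
tool_rot: [-3.141, -0.003, 0.16]
contact_force: [0.6, 0.2, -2.2]
opening: 0.0234
mm [2.6 6.9 2.1] deg [-0.08  0.18 -4.15] F [ 0.6  0.2 -2.2] t 6.92 open 0.0234
```

View pics/w4b.png

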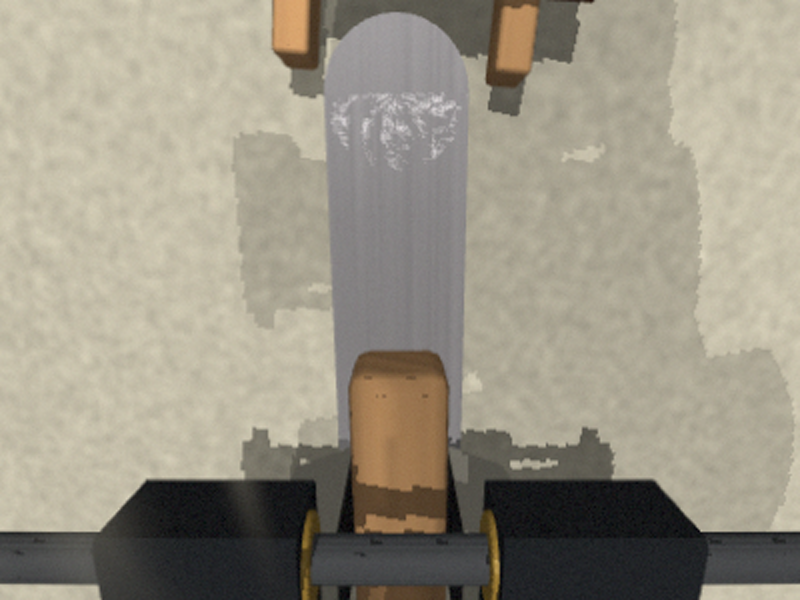

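Picture 6's crop shows the blade held straight with its tip at (397,12), and the near rail ends at about (273,51) and (532,75). The yaw is still 4° over.

Run:
```python
from h import *
import pickle
st=pickle.load(open('w4.pkl','rb')); f=lambda l:(np.array(l)+.5)/2-.5+[56,0]
t=R.from_euler('xyz',st['tool_rot']).as_matrix()
P=world('wrist',f([(397,12),(328,100),(467,100),(338,438),(461,438)]),st['tool_pos'][2]-.2175+.003,st)
print(np.round(1000*(P-st['tool_pos'])@t,1))
print('rail ends',np.round(world('wrist',f([(273,51),(530,75)]),.03,st),4))
c,s=np.cos(np.radians(4.9)),np.sin(np.radians(4.9))
for y in(49,-49): print(.6276-.07*c-s*y/1000,.2594-.07*s+c*y/1000)
```

```text
[[134.2  -0.4 215. ]
 [110.4 -21.4 214.9]
 [110.4  20.9 214.8]
 [ -0.6 -21.7 214.5]
 [ -0.5  22.5 214.5]]
rail ends [[0.554  0.3018 0.03  ]
 [0.5612 0.2058 0.03  ]]
0.5536704000329056 0.30224173489373873
0.5620412585003676 0.2045998958670299
```

```bash
python3 -m creep '[[[-5,7,0,0,0.2,-4],[0,0,0,0,0,0],[0,0,-20,0,0,0],[0,0,-20,0,0,0],[0,0,0,0,0,0]]]' && python3 -c "
from h import *
delta(.4256,.2404,.0725,4.9)"
```

```text
time: 7.38
tool_pos: [0.425, 0.2363, 0.2538]
tool_rot: [-3.14, -0.006, 0.092]
contact_force: [-0.8, 0.0, -1.0]
opening: 0.0233
mm [  0.6   4.1 -22.3] deg [-0.14  0.35 -0.37] F [-0.8  0.  -1. ] t 7.38 open 0.0233
```

```bash
python3 -m creep '[[[0,4,-10,0,0.3,-0.4],[0,0,-13,0,0,0],[0,0,0,0,0,0],[0,0,0,0,0,0]]]' && python3 -c "
from h import *
delta(.4256,.2404,.0725,4.9);delta(.537,.250,.0725,4.9)"
```

```text
time: 7.72
tool_pos: [0.4269, 0.2387, 0.2318]
tool_rot: [-3.139, -0.003, 0.085]
contact_force: [0.2, -0.2, -2.2]
opening: 0.0241
mm [-1.3  1.7 -0.3] deg [-0.19  0.17  0.03] F [ 0.2 -0.2 -2.2] t 7.72 open 0.0241
mm [110.1  11.3  -0.3] deg [-0.19  0.17  0.03] F [ 0.2 -0.2 -2.2] t 7.72 open 0.0241
```

```bash
python3 -m creep '[[[15,2,0,0,0,0],[18,2,0,0,0,0],[18,2,0,0,0,0],[18,2,0,0,0,0],[0,0,0,0,0,0]]]' && python3 -c "
from h import *
delta(.537,.250,.0725,4.9)"
```

```text
time: 8.13
tool_pos: [0.4991, 0.2468, 0.2366]
tool_rot: [-3.138, -0.007, 0.087]
contact_force: [1.2, -0.6, -1.5]
opening: 0.0241
mm [37.9  3.2 -5.1] deg [-0.25  0.37 -0.11] F [ 1.2 -0.6 -1.5] t 8.13 open 0.0241
```

```bash
python3 -m creep '[[[0,2,-5,-0.2,0.4,0],[13,1,0,0,0,0],[12,1,-1,0,0,0],[8,0,-1,0,0,0],[0,0,0,0,0,0]]]'
python3 - <<'E'
from h import *
import pickle
delta(.537,.250,.0725,4.9)
st=robot.observe(); a=snap('wrist','w5'); pickle.dump(st,open('w5.pkl','wb'))
cv2.imwrite('pics/w5b.png',cv2.resize(a[0:300,56:456],None,fx=2,fy=2,interpolation=cv2.INTER_CUBIC))
E
```

```text
time: 8.55
tool_pos: [0.5317, 0.251, 0.2309]
tool_rot: [-3.141, 0.002, 0.088]
contact_force: [0.3, -0.9, -1.3]
opening: 0.0234
mm [ 5.3 -1.   0.6] deg [-0.02 -0.14 -0.17] F [ 0.3 -0.9 -1.3] t 8.55 open 0.0234
```

View pics/w5b.png

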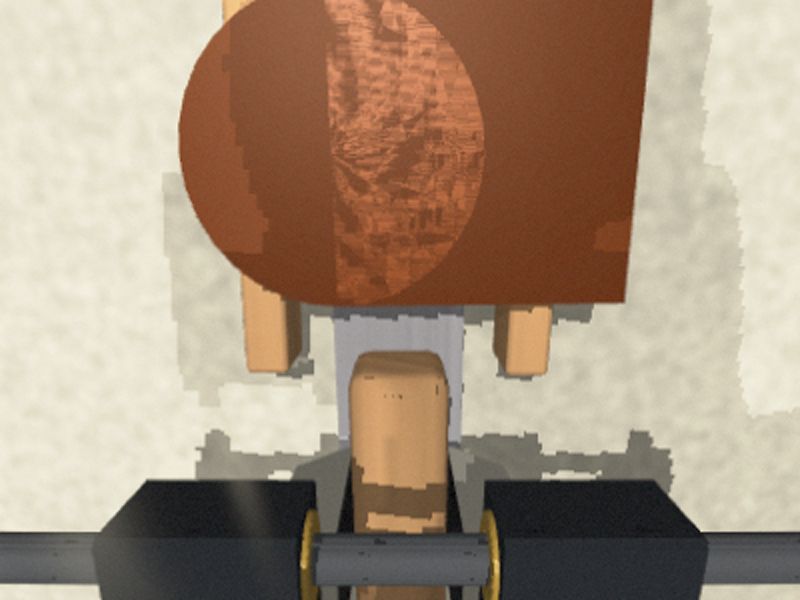

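Picture 7's crop shows the blade centred between the rails under the sole. The sole's near edge is at row 303, its corner at (625,302), and its round end at (179,137).

Run:
```python
from h import *
import pickle
st=pickle.load(open('w5.pkl','rb')); f=lambda l:(np.array(l)+.5)/2-.5+[56,0]
t=R.from_euler('xyz',st['tool_rot']).as_matrix()
for px,z in((( [(400,303),(625,302),(179,137),(652,0),(481,303)]),.038),([(398,352)],st['tool_pos'][2]-.2175+.069)):
  P=world('wrist',f(px),z,st); print(np.round(1000*(P-st['tool_pos'])@t,1))
fit('wrist',f([(625,302),(179,137),(400,303)]),[(-42.5,-64,38),(0,64,38),(-42.5,0,38)],[.62,.25,0],st)
```

```text
[[ 51.9   0.5 192.8]
 [ 52.4  67.3 192.7]
 [ 97.9 -60.3 192.7]
 [131.3  65.7 192.5]
 [ 51.9  24.5 192.7]]
[[4.840e+01 1.000e-01 1.484e+02]]
x y yaw° [0.6269 0.2563] 3.58 res px [[-2.1, 1.2], [-0.7, 0.9], [2.8, -2.3]]
```

```bash
python3 -m creep '[[[6,-2,0,0,-0.1,0],[0,0,0,0,0,0],[0,0,0,0,0,0]]]' - 60 && python3 -c "
from h import *
delta(.537,.249,.0725,4.9)"
```

```text
time: 8.85
tool_pos: [0.5356, 0.2489, 0.2306]
tool_rot: [3.141, 0.004, 0.089]
contact_force: [-0.2, -0.9, -2.3]
opening: 0.0235
mm [1.4 0.1 0.9] deg [ 0.03 -0.25 -0.22] F [-0.2 -0.9 -2.3] t 8.85 open 0.0235
```

```bash
python3 -m creep '[[[1,0,6,0,-0.3,0],[0,0,6,0,0,0],[0,0,6,0,0,0],[0,0,6,0,0,0],[0,0,6,0,0,0]]]' && python3 -m creep '[[[0,0,6,0,0,0],[0,0,8,0,0,0],[0,0,8,0,0,0],[0,0,0,0,0,0]]]'
python3 - <<'E'
from h import *
delta(.537,.249,.0725,4.9)
a=snap('wrist','w6')
cv2.imwrite('pics/w6b.png',a)
E
```

```text
time: 9.27
tool_pos: [0.5352, 0.2487, 0.2624]
tool_rot: [3.14, 0.002, 0.09]
contact_force: [-0.5, 0.2, -1.7]
opening: 0.0239
time: 9.6
tool_pos: [0.5353, 0.2489, 0.2891]
tool_rot: [3.141, -0.001, 0.09]
contact_force: [1.4, -0.2, -2.3]
opening: 0.0239
mm [  1.7   0.1 -57.6] deg [ 0.04  0.05 -0.24] F [ 1.4 -0.2 -2.3] t 9.6 open 0.0239
```

View pics/w6b.png

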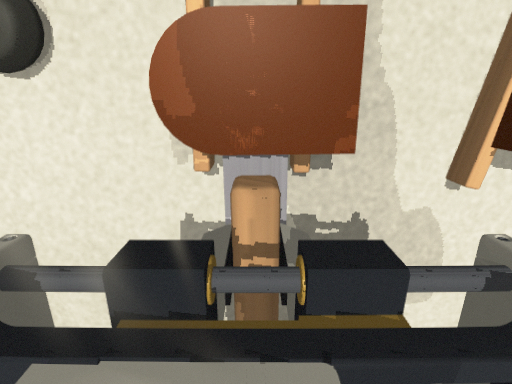

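Picture 8 shows the sole lifted and lying square on the blade. Its near edge is at row 154, its corners are at (355,153) and (366,5), and its round end is at (150,78).

```bash
cat > tgt.py <<'E'
from h import *
def sole(px,z,st):
    p=fit('wrist',px,[(-42.5,-64,z),(42.5,-64,z),(0,64,z),(-42.5,0,z)],[.62,.25,0],st)
    yaw=np.degrees(p[2])-np.degrees(st['tool_rot'][2]); t=R.from_euler('z',st['tool_rot'][2]).inv().as_matrix()
    o=t@np.r_[p[:2]-st['tool_pos'][:2],0]; print('sole in heading frame mm',np.round(o*1000,1),'yaw',round(yaw,1)); return o,yaw
E
python3 - <<'E'
from tgt import *
st=robot.observe()
o,yaw=sole([(355,153),(366,5),(150,78),(255,154)],1000*(st['tool_pos'][2]-.2175+.011),st)
S=np.array([.5842,-.242,0]); h=-7.6-np.clip(yaw,-2,2)/2
g=S-R.from_euler('z',h,degrees=True).as_matrix()@o
print('target',g,h)
delta(g[0],g[1],.150,h)
E
```

```text
x y yaw° [0.6263 0.257 ] 4.46 res px [[-1.4, 0.5], [3.6, -1.1], [-1.7, 2.8], [-0.9, -1.8]]
sole in heading frame mm [91.5 -0.1  0. ] yaw -0.7
target [ 0.49348976 -0.2303253   0.        ] -7.261732641698204
mm [ -41.7 -479.2   20.6] deg [  0.05   0.   -12.4 ] F [ 1.1  0.2 -3.6] t 9.65 open 0.0234
```

```bash
python3 -m creep '[[[0,0,10,0,0,0],[0,0,15,0,0,0],[-2,-8,15,0,0,0],[-3,-14,5,0,0,0],[-3,-18,0,0,0,0]]]' && python3 -m creep '[[[-1,-20,0,0,0,-0.5],[-1,-20,0,0,0,-0.5],[-1,-20,0,0,0,-0.5],[-1,-20,0,0,0,-0.5],[-1,-20,0,0,0,-0.5]]]' && python3 -m creep '[[[-1,-20,0,0,0,-0.5],[-1,-20,0,0,0,-0.5],[-1,-20,0,0,0,-0.5],[-1,-20,0,0,0,-0.5],[-1,-20,0,0,0,-0.5]]]'
```

```text
time: 10.07
tool_pos: [0.5262, 0.2096, 0.335]
tool_rot: [3.141, 0.003, 0.093]
contact_force: [0.6, -0.4, -2.6]
opening: 0.0236
time: 10.48
tool_pos: [0.5182, 0.1031, 0.3356]
tool_rot: [3.14, 0.004, 0.05]
contact_force: [0.5, 0.8, -2.6]
opening: 0.024
time: 10.9
tool_pos: [0.5098, -0.005, 0.3352]
tool_rot: [3.139, 0.007, 0.003]
contact_force: [0.8, -0.2, -2.9]
opening: 0.0234
```

```bash
python3 -m creep '[[[-1,-20,0,0,-0.2,-0.7],[-1,-20,0,0,0,-0.7],[-1,-20,0,0,0,-0.7],[-1,-20,0,0,0,-0.7],[-1,-20,0,0,0,-0.7]]]' && python3 -m creep '[[[-1,-20,0,0,-0.2,-0.7],[-1,-20,0,0,0,-0.7],[-1,-18,0,0,0,-0.7],[-1,-14,0,0,0,-0.7],[-1,-8,0,0,0,0]]]' && python3 -m creep '[[[0,-4,0,0,0,0],[0,0,0,0,0,0],[0,0,0,0,0,0]]]'
python3 - <<'E'
from h import *
delta(.4935,-.2303,.150,-7.3)
a=snap('wrist','w7')
import pickle; pickle.dump(robot.observe(),open('w7.pkl','wb'))
cv2.imwrite('pics/w7b.png',a)
E
```

```text
time: 11.32
tool_pos: [0.5006, -0.1127, 0.3348]
tool_rot: [3.139, 0.006, -0.063]
contact_force: [0.0, -0.7, -3.1]
opening: 0.0236
time: 11.73
tool_pos: [0.4911, -0.2012, 0.3343]
tool_rot: [3.138, 0.006, -0.119]
contact_force: [-0.6, -0.2, -3.0]
opening: 0.0238
time: 11.98
tool_pos: [0.4896, -0.2072, 0.3339]
tool_rot: [3.139, 0.007, -0.121]
contact_force: [0.6, -0.3, -2.1]
opening: 0.0235
mm [  3.9 -23.1 -24.9] deg [ 0.12 -0.42 -0.34] F [ 0.6 -0.3 -2.1] t 11.98 open 0.0235
```

View pics/w7b.png

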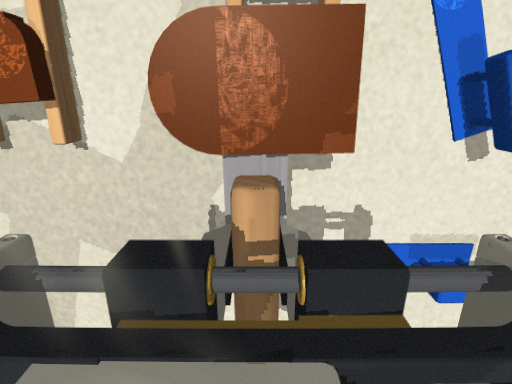

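Picture 9 shows the sole unmoved on the blade, with its near edge still at row 154. I'll correct the offset, then descend.

```bash
python3 -m creep '[[[2,-10,0,0,-0.4,-0.3],[2,-13,-5,0,0,0],[0,0,-15,0,0,0],[0,0,-15,0,0,0],[0,0,-12,0,0,0]]]' && python3 -m creep '[[[0,0,-4,0,0,0],[0,0,0,0,0,0],[0,0,0,0,0,0]]]' && python3 -c "
from h import *
delta(.4935,-.2303,.1185,-7.3)"
```

```text
time: 12.45
tool_pos: [0.496, -0.232, 0.288]
tool_rot: [3.135, -0.009, -0.122]
contact_force: [-0.1, 0.4, -2.4]
opening: 0.0238
time: 12.7
tool_pos: [0.496, -0.2332, 0.2805]
tool_rot: [3.137, -0.004, -0.121]
contact_force: [0.3, -0.7, -2.9]
opening: 0.0236
mm [-2.5  2.9 -3. ] deg [ 0.27  0.21 -0.35] F [ 0.3 -0.7 -2.9] t 12.7 open 0.0236
```

```bash
python3 -m creep '[[[-2,3,0,0.3,0.2,-0.3],[0,0,-6,0,0,0],[0,0,-8,0,0,0],[0,0,-8,0,0,0],[0,0,0,0,0,0]]]'
python3 - <<'E'
from h import *
delta(.4935,-.2303,.0705,-7.3)
a=snap('wrist','w8')
import pickle; pickle.dump(robot.observe(),open('w8.pkl','wb'))
cv2.imwrite('pics/w8b.png',cv2.resize(a[0:300,56:456],None,fx=2,fy=2,interpolation=cv2.INTER_CUBIC))
E
```

```text
time: 13.12
tool_pos: [0.4946, -0.2303, 0.2589]
tool_rot: [3.141, -0.004, -0.127]
contact_force: [0.5, -0.4, -1.8]
opening: 0.0237
mm [ -1.1   0.  -29.4] deg [ 0.09  0.23 -0.05] F [ 0.5 -0.4 -1.8] t 13.12 open 0.0237
```

View pics/w8b.png

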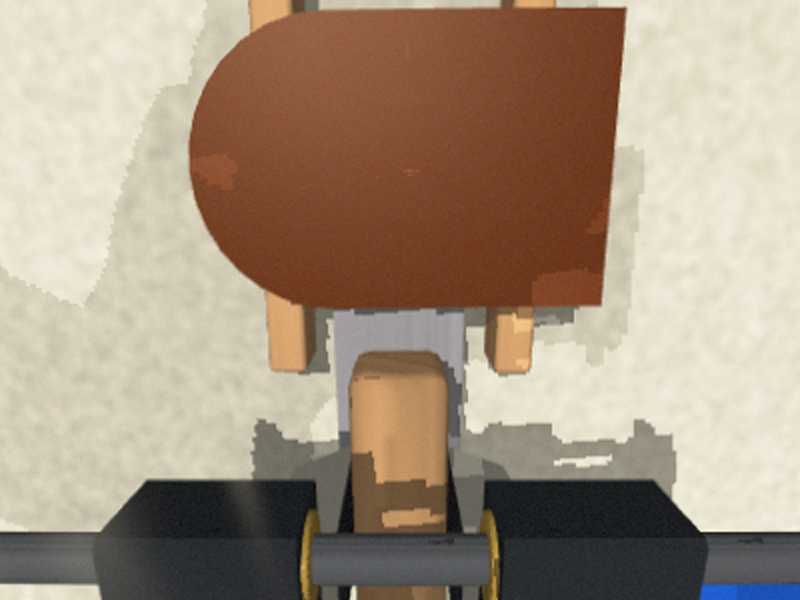

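Picture 10's crop shows the sole square over the rails, whose outer edges at 268 and 533 put the centre at 400, where the blade is. The gap from near edge to rail ends (rows 305 and 370) looks the same as on the first stand. I'll lower it.

```bash
python3 -m creep '[[[-1,0,-5,0,0.2,0],[0,0,-5,0,0,0],[0,0,-5,0,0,0],[0,0,-5,0,0,0],[0,0,-5,0,0,0]]]' && python3 -m creep '[[[0,0,-3,0,0,0],[0,0,0,0,0,0],[0,0,0,0,0,0]]]'
python3 - <<'E'
from h import *
delta(.4935,-.2303,.0705,-7.3)
h=np.radians(-7.4)
s=robot.observe()['tool_pos'];print('unit',np.cos(h),np.sin(h), s-.13*np.array([np.cos(h),np.sin(h),0]))
E
```

```text
time: 13.58
tool_pos: [0.4942, -0.2307, 0.2336]
tool_rot: [3.138, -0.004, -0.126]
contact_force: [0.6, -0.6, -2.4]
opening: 0.0236
time: 13.83
tool_pos: [0.494, -0.2306, 0.2288]
tool_rot: [3.139, -0.002, -0.126]
contact_force: [0.3, 0.2, -1.6]
opening: 0.0237
mm [-0.5  0.3  0.7] deg [ 0.15  0.11 -0.05] F [ 0.3  0.2 -1.6] t 13.83 open 0.0237
unit 0.9916711623830904 -0.1287955965775628 [ 0.3650919  -0.21387624  0.22877004]
```

```bash
python3 -m creep '[[[-10,1.3,0,0,0,0],[-15,2,0,0,0,0],[-15,2,0,0,0,0]]]' && python3 -c "
from h import *
delta(.366,-.214,.0705,-7.3)"
```

```text
time: 14.08
tool_pos: [0.4554, -0.2258, 0.2293]
tool_rot: [3.137, -0.007, -0.125]
contact_force: [-0.3, -0.4, -1.3]
opening: 0.0237
mm [-89.4  11.8   0.2] deg [ 0.3   0.36 -0.13] F [-0.3 -0.4 -1.3] t 14.08 open 0.0237
```

```bash
python3 -m creep '[[[-15,2,0,0.3,0.3,0],[-20,2.6,0,0,0,0],[-20,2.6,0,0,0,0],[-20,2.6,0,0,0,0],[-14,2,0,0,0,0]]]' && python3 -m creep '[[[0,0,0,0,0,0],[0,0,0,0,0,0]]]' && python3 -c "
from h import *
delta(.366,-.214,.0585,-7.3)"
```

```text
time: 14.5
tool_pos: [0.3635, -0.2135, 0.231]
tool_rot: [3.139, -0.006, -0.124]
contact_force: [-0.5, -0.1, -1.5]
opening: 0.0238
time: 14.67
tool_pos: [0.3615, -0.2131, 0.2317]
tool_rot: [3.139, -0.005, -0.125]
contact_force: [-0.2, -1.1, -1.1]
opening: 0.0238
mm [  4.5  -0.9 -14.2] deg [ 0.17  0.27 -0.11] F [-0.2 -1.1 -1.1] t 14.67 open 0.0238
```

```bash
python3 -c "
from h import *
print(world('top',np.array([[505,377],[557,378],[605,380],[557,398]])*.64,[.003,.069,.069,.0]))"
python3 -m creep '[[[0,0,-5,0.2,0.3,0],[0,0,-5,0,0,0],[0,0,-2,0,0,0],[0,0,0,0,0,0]]]' && python3 -c "
from h import *
delta(.366,-.214,.0585,-7.3)"
```

```text
[[ 0.3676967  -0.28757366  0.003     ]
 [ 0.35738469 -0.3723229   0.069     ]
 [ 0.35282972 -0.46040115  0.069     ]
 [ 0.32716432 -0.38586415  0.        ]]
time: 15.0
tool_pos: [0.3641, -0.2143, 0.2193]
tool_rot: [3.14, -0.003, -0.125]
contact_force: [0.4, -0.7, -3.0]
opening: 0.0238
mm [ 1.9  0.3 -1.8] deg [ 0.12  0.17 -0.14] F [ 0.4 -0.7 -3. ] t 15.0 open 0.0238
```

```bash
python3 -m creep '[[[0,0,-2,0,0.2,0],[0,0,-1,0,0,0],[0,0,0,0,0,0]]]' && python3 -m creep '[[[0,0,0,0,0,0],[0,0,0,0,0,0],[0,0,0,0,0,0],[0,0,0,0,0,0],[0,0,0,0,0,0]]]' -1 && python3 -m creep '[[[0,0,0,0,0,0],[0,0,0,0,0,0],[0,0,0,0,0,0],[0,0,0,0,0,0],[0,0,0,0,0,0]]]' && python3 -m creep '[[[0,0,15,0,0,0],[0,0,30,0,0,0],[0,0,40,0,0,0],[0,0,40,0,0,0],[-2,0,40,0,0,0]]]' && python3 -m creep '[[[0,0,0,0,0,0],[0,0,0,0,0,0],[0,0,0,0,0,0]]]'
python3 - <<'E'
from h import *
a=snap('top','t9'); 
b=cv2.resize(a[120:270,200:410],None,fx=3.6,fy=3.6,interpolation=cv2.INTER_CUBIC)
cv2.imwrite('pics/t9b.png',b)
E
```

```text
time: 15.25
tool_pos: [0.3652, -0.2144, 0.2178]
tool_rot: [3.139, 0.0, -0.124]
contact_force: [0.1, 0.2, -2.1]
opening: 0.0234
time: 15.67
tool_pos: [0.3663, -0.2147, 0.2178]
tool_rot: [3.138, -0.001, -0.123]
contact_force: [-0.7, 0.5, -0.1]
opening: 0.0525
time: 16.08
tool_pos: [0.3663, -0.2148, 0.2175]
tool_rot: [3.138, -0.001, -0.123]
contact_force: [-0.1, -0.9, 0.1]
opening: 0.0855
time: 16.5
tool_pos: [0.3615, -0.2126, 0.3809]
tool_rot: [-3.134, 0.017, -0.123]
contact_force: [1.0, -0.8, -1.2]
opening: 0.0917
time: 16.75
tool_pos: [0.3622, -0.2132, 0.3898]
tool_rot: [3.14, 0.002, -0.123]
contact_force: [-0.2, -0.9, -0.4]
opening: 0.0919
```

View pics/t9b.png

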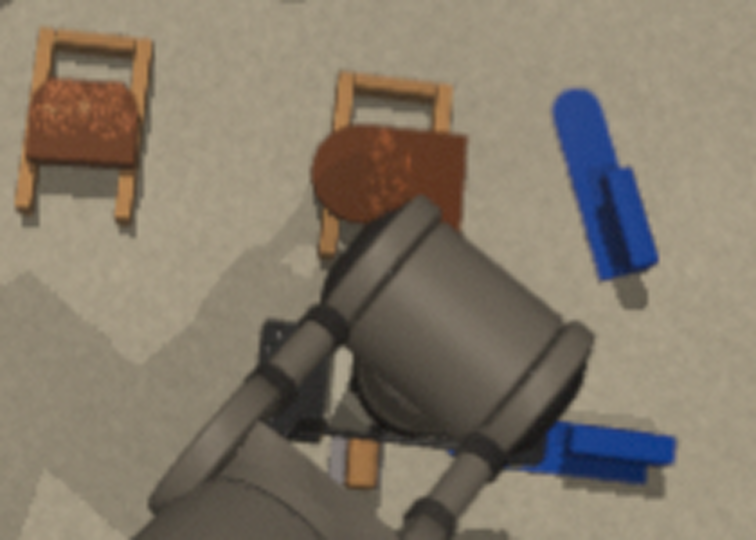

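Picture 11's crop shows the sole resting on both rails at (390,175) and the heel block untouched, but the arm hides the spatula. I'll move aside for a last look.

```bash
python3 -m creep '[[[5,38,0,0,0,0],[5,38,0,0,0,0],[5,38,0,0,0,0],[5,38,0,0,0,0],[5,38,0,0,0,0]]]' && python3 -m creep '[[[0,38,0,0,0,0],[0,38,0,0,0,0],[0,38,0,0,0,0],[0,38,0,0,0,0],[0,38,0,0,0,0]]]' && python3 -m creep '[[[0,0,0,0,0,0],[0,0,0,0,0,0]]]'
python3 - <<'E'
from h import *
a=snap('top','t10'); 
b=cv2.resize(a[120:270,200:410],None,fx=3.6,fy=3.6,interpolation=cv2.INTER_CUBIC)
cv2.imwrite('pics/t10b.png',b)
E
```

```text
time: 17.22
tool_pos: [0.3858, -0.0228, 0.3826]
tool_rot: [3.142, 0.015, -0.138]
contact_force: [-0.0, -0.3, -0.3]
opening: 0.0921
time: 17.63
tool_pos: [0.3832, 0.1764, 0.3753]
tool_rot: [3.139, 0.029, -0.14]
contact_force: [1.1, -1.1, -0.4]
opening: 0.0917
time: 17.8
tool_pos: [0.3815, 0.1831, 0.3721]
tool_rot: [3.138, 0.035, -0.13]
contact_force: [0.7, 0.5, 0.1]
opening: 0.092
```

View pics/t10b.png

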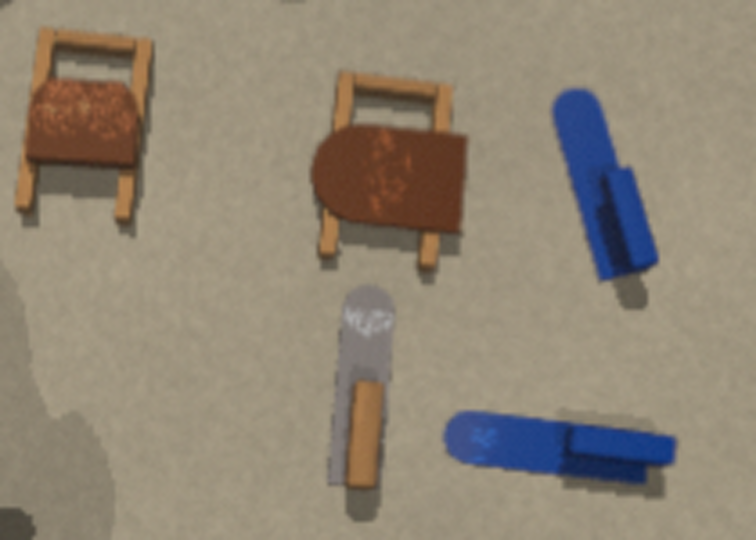

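Picture 12 shows the sole square across the stand, with its round end at (312,172) and corners at (467,136) and (462,222). The spatula lies flat and clear, with its tip at (369,287). I'll do a numeric check and hand in.

Run:
```python
from h import *
f=lambda l:(np.array(l)+.5)/3.6-.5+[200,120]
fit('top',f([(312,172),(467,136),(462,222)]),[(0,64,38),(42.5,-64,38),(-42.5,-64,38)],[.58,-.24,0])
fit('top',f([(339,73),(452,86),(320,248),(436,259)]),[(90,49,30),(90,-49,30),(-70,49,30),(-70,-49,30)],[.58,-.24,0])
fit('top',f([(369,287),(355,381),(383,381),(377,486),(347,486)]),[(130,0,3),(38,12,69),(38,-12,69),(-46,-12,69),(-46,12,69)],[.37,-.21,0])
print(robot.hand_in())
```

```text
x y yaw° [ 0.5831 -0.2433] -3.54 res px [[-0.2, -0.4], [-0.3, -1.6], [0.5, 1.9]]
x y yaw° [ 0.5839 -0.2423] -7.17 res px [[-0.2, -1.3], [0.3, -1.2], [-0.2, 0.7], [0.2, 1.5]]
x y yaw° [ 0.3678 -0.2156] -5.49 res px [[-0.1, -0.6], [-0.2, -0.4], [0.4, 0.4], [0.1, 0.7], [-0.1, -0.1]]
the job is handed in; nothing more can be done
None
```

I lifted the half-sole on the steel spatula and set it on the empty stand. I then drew the spatula out and laid it on the bench. The job was handed in at about 18 s of the 59 s allowed; no verdict is reported.

| Last check (top camera) | Measured | Limit |
|---|---|---|
| Half-sole to stand centre | about 1–2 mm | 20 mm |
| Half-sole angle to stand | about 3.6° | 11° |
| Spatula origin to half-sole | about 217 mm | over 170 mm |

- **Lift:** the half-sole was carried with its underside up to about 120 mm above the bench. It did not shift on the blade in the wrist pictures.
- **Heel block and decoys:** these looked unmoved in the last picture, and the arm was clear of everything with the gripper open.
- **Disagreements:** the wrist camera had shown the sole under 1° off square on the blade, so the 3.6° may be partly reading error. The top-camera fits left up to 1.9 px (about 5 mm) unexplained, but that is still well inside the limits.
- **Not measured:** I judged the half-sole's height on the rails and the spatula's flatness by eye, plus the release height, which matched the height at which the spatula was gripped lying flat.

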